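# Shut and lock the tee fitting's drawer

### The arm

A 6-joint arm with a two-finger parallel gripper is mounted at the origin on the work surface. World frame = base frame: x ahead of the robot, y to its left, z up, the work surface at z = 0. Lengths are in m, angles in rad, forces in N, time in s.
With the tool pointing down it reaches from about 0.375 to 0.9 m from the base axis. Payload 3.1 kg.
Tool frame: the origin (TCP) lies at the very end of the fingers, on their centre line; the grasp point (between the pads) lies 19 mm behind it (manip.grasp_offset is the distance from the TCP to the grasp point, in m); y points along the fingers, z is the direction in which the jaws open and shut, and the axes are right-handed (so a half turn about y gives the same grasp; the last joint's range is limited). The gripper opens to 85 mm and grips with 20 to 120 N. Pads are 22 mm wide; open, the fingers measure 114 mm over their backs; the gripper's body (76 mm by 85 mm) begins 54 mm behind the grasp point. The pads swing forward as they close: fully open they stand 13 mm farther back than shut.
Start: joints at [1.03, 0.527, 1.433, -0, 1.181, -0.178], TCP at [0.222, 0.584, 0.231] pointing down, gripper open.
Joint ranges: [-3.08, 3.08], [-0.75, 2.2], [0.22, 2.44], [-1.43, 4.57], [0, 2.65], [-2.85, 2.85]. Speed limits (rad/s): [2.79, 2.79, 3.14, 3.14, 3.14, 3.14].

### API

Orientations are given as a unit quaternion [x, y, z, w].
In Python, from station import manip gives the robot as it stands.
- The arm moves only by the tool apply_moves, never from a script. Its argument "motion" is a list of rows, each a list of 5 numbers: the finger opening in mm, from 0 to 85.4, then the shift along the tool's x, y, z in units of 30 mm (1.0 is 30 mm), then the turn about the tool's y in units of 10 degrees (1.0 is 10 degrees). In form: [[fingers, x, y, z, twist], ...]. A call has 1 to 12 rows; each row is the pose to reach, as a shift and turn from the pose commanded when the call began, along the tool's axes at that moment; what a row does not reach only later rows make up. A row lasts 1/8 s, in which the tool goes at most 62.5 mm and 10.7 degrees, less where a joint would pass 70% of its speed; a pose out of reach is approached as far as the arm can. A call with a gripper value outside its range is refused whole. The fingers move at their own pace and stop on an object; "squeeze" is the grip in N (left out, the last holds). Time passes only in rows, so rows that repeat a pose let the fingers close. It gives the time, the measured TCP pose, the force and the opening at its end, in the units of the state.
- manip.sense(): the state, without advancing time (a new reading comes with each control period).
- manip.snapshot(name): name is "scene" or "top" or "wrist"; returns the picture (480x640x3 uint8, red, green, blue); there is no depth.
- manip.get_calibration(name): a dict with "intrinsics" (3x3 intrinsics, pixels), "dist_coeffs" ([k1, k2, p1, p2, k3] as OpenCV has them; the pictures are not rectified), "extrinsics" (4x4, takes a point from camera to world coordinates). Camera axes: x right, y up, looking along -z (the intrinsics and any distortion apply to the point x, -y, -z); pixel columns grow to the right and rows downward; lengths in m; the calibration is good to about 2 mm. A picture is of the moment at which its call begins: read the wrist's pose just before it. get_calibration takes no time and is no camera call; for the wrist camera it gives the pose at the moment of the call.
- manip.sign_off(): hands the job in, once; it reports no verdict.
The state is a dict: "t": time; "q": joint angles; "qd": joint speeds; "tau": joint torques, N m; "tcp_pos": TCP position; "tool_rot": TCP orientation; "force": force on the tool from outside, world axes, zero at the start; "ft_torque": the same for the moment, N m; "finger_gap": opening from 0.0 (shut) to 1.0 (fully open).
Only numpy, scipy, OpenCV 4.12 (cv2) and the standard library are available. Lean on these libraries where they do the work, as an engineer would, in place of code of your own. Each camera call takes 0.05 s, during which the arm holds its last target.

### The job

Of the three open drawers, find the one in which the T-shaped steel fitting lies. With your fingertips push that drawer gently in until it is fully shut, and then push the metal locking tab on top of its housing to the robot's left as far as it goes, so that its tongue stands in front of the drawer. Do not touch the fitting or pick anything up, and leave the other drawers, their locks and everything else on the table as they are.

Things in the scene. Friction and masses are not known exactly. Their poses are not given: they have to be found in the camera images.
- base: Fixed aluminium plate 475 wide x 220 deep x 8 mm, carrying three equal black drawer modules side by side, 155 mm apart, in any order. Origin: middle of its front edge (near the robot), at table height. Its x axis points into the modules, away from the robot (drawers shut that way); y to the robot's left along the fronts (slides lock that way); z up. Yaw within 11 degrees.
- tee_drawer (a joint): Opening in m of the drawer with the tee fitting (three nuts in a T): 0 = fully shut, front flush with the housing, hard stop; limit 0.12. Slides along the base's x with light friction (about 2 N) and stays where it is left: no catch or spring. Starts 0.09 to 0.118. THE DRAWER TO SHUT.
- tee_front (a point): Middle of the outer front face of the drawer with the tee fitting (three nuts in a T), 65 mm above the table: flat dark steel plate 100 wide (base y) x 62 high x 8 mm thick, lower edge 20, upper edge 82 mm above the table, no handle. Moves with the drawer. The black housing above it is 98 mm high over the table.
- tee_lock (a joint): Locking slide of the drawer with the tee fitting (three nuts in a T), m: near 0 = unlocked (starts 0 to 0.006), 0.036 = locked, at its hard stop. Slides along +y of the base with light friction (about 2 N), stays where it is left. THE SLIDE TO LOCK.
- tee_tab (a point): Top centre of that slide's upright aluminium tab, 123 mm above the table, 22 mm behind the housing's front face: 12 (base x) x 16 mm (base y), 17 mm high above a foot plate (top 106 mm above the table, 24 mm wide in y). A 24 mm wide tongue 6 mm thick, hangs against the housing's face down to 72 mm above the table: unlocked it is right of the drawer front, locked it overlaps its upper right part.
- union_drawer (a joint): Opening in m of the drawer with the straight union (two nuts in one line): 0 = fully shut, front flush with the housing, hard stop; limit 0.12. Slides along the base's x with light friction (about 2 N) and stays where it is left: no catch or spring. Starts 0.09 to 0.118. Not to be moved.
- union_front (a point): Middle of the outer front face of the drawer with the straight union (two nuts in one line), 65 mm above the table: flat dark steel plate 100 wide (base y) x 62 high x 8 mm thick, lower edge 20, upper edge 82 mm above the table, no handle. Moves with the drawer. The black housing above it is 98 mm high over the table.
- union_lock (a joint): Locking slide of the drawer with the straight union (two nuts in one line), m: near 0 = unlocked (starts 0 to 0.006), 0.036 = locked, at its hard stop. Slides along +y of the base with light friction (about 2 N), stays where it is left. Not to be moved.
- union_tab (a point): Top centre of that slide's upright aluminium tab, 123 mm above the table, 22 mm behind the housing's front face: 12 (base x) x 16 mm (base y), 17 mm high above a foot plate (top 106 mm above the table, 24 mm wide in y). A 24 mm wide tongue 6 mm thick, hangs against the housing's face down to 72 mm above the table: unlocked it is right of the drawer front, locked it overlaps its upper right part.
- elbow_drawer (a joint): Opening in m of the drawer with the elbow fitting (two nuts at a right angle): 0 = fully shut, front flush with the housing, hard stop; limit 0.12. Slides along the base's x with light friction (about 2 N) and stays where it is left: no catch or spring. Starts 0.09 to 0.118. Not to be moved.
- elbow_front (a point): Middle of the outer front face of the drawer with the elbow fitting (two nuts at a right angle), 65 mm above the table: flat dark steel plate 100 wide (base y) x 62 high x 8 mm thick, lower edge 20, upper edge 82 mm above the table, no handle. Moves with the drawer. The black housing above it is 98 mm high over the table.
- elbow_lock (a joint): Locking slide of the drawer with the elbow fitting (two nuts at a right angle), m: near 0 = unlocked (starts 0 to 0.006), 0.036 = locked, at its hard stop. Slides along +y of the base with light friction (about 2 N), stays where it is left. Not to be moved.
- elbow_tab (a point): Top centre of that slide's upright aluminium tab, 123 mm above the table, 22 mm behind the housing's front face: 12 (base x) x 16 mm (base y), 17 mm high above a foot plate (top 106 mm above the table, 24 mm wide in y). A 24 mm wide tongue 6 mm thick, hangs against the housing's face down to 72 mm above the table: unlocked it is right of the drawer front, locked it overlaps its upper right part.
- tee: Stainless tee fitting (0.14 to 0.28 kg) lying flat in its drawer between four rubber ribs: 86 mm over the run (along base y), branch 43 mm long to -x, 26 mm thick. Origin: underside, where the arms meet, 58 mm behind the drawer's front face, 26 mm above the table. Not to be touched; it rides along in the drawer, free to be lifted out upwards only.
- tee_seat (a point): Point fixed in the tee's drawer on which the tee's origin rests.
- plug_a: Steel plug, 22 mm dia., 36 mm high, standing on the table in the gap between the right-hand and the middle drawers. Loose bystander, to be left alone.
- plug_b: Steel plug, 22 mm dia., 36 mm high, standing on the table in the gap between the middle and the left-hand drawers. Loose bystander, to be left alone.
- nut: Steel ring nut, 28 mm dia., 18 mm high, lying on top of the middle module, about 120 mm behind the housing face. Loose bystander, to be left alone.
- spanner: Small flat wrench, 140 mm long, lying along base y on top of the modules, near their back edge. Loose bystander, to be left alone.
- wrench: Wrench lying on the table to the right of the modules. Loose bystander, to be left alone.
- jar: Clear jar, 52 mm dia., 60 mm high, to the left of the modules. Loose bystander, to be left alone.
- bottle: White bottle, 56 mm dia., 150 mm high, to the right of the modules. Loose bystander, to be left alone.
- mug: White mug, 80 mm dia., 95 mm high, to the left of the modules. Loose bystander, to be left alone.

How it is judged:
On the way, in this order (a step that is already met when the one before it is completed fails the run):
1. the tee's drawer is fully shut while its lock is still open (value of joint tee_drawer below 0.005 m and value of joint tee_lock below 0.015 m), for 0.2 s.
2. the lock of the tee's drawer is pushed fully across, with the drawer still shut (value of joint tee_drawer below 0.005 m and value of joint tee_lock above 0.032 m), for 0.2 s.
At the end, for the whole second after the job is handed in: The tee's drawer is shut to within 5 mm and its locking slide is pushed at least 32 of its 36 mm across; the tee lies at rest within 10 mm of its place in the drawer; the other drawers and locks are within 10 mm and the bystanders within 15 mm of where they began, standing ones upright (all of step 2 and distance between tee and tee_seat below 0.01 m and linear speed of tee below 0.02 m/s and not (distance of any of union_front, union_tab, elbow_front, elbow_tab from where it was at the start of the episode above 0.01 m) and not (distance of any of plug_a, plug_b, nut, spanner, wrench, jar, bottle, mug from where it was at the start of the episode above 0.015 m or angle between any of plug_a, plug_b, jar, bottle, mug's own z axis and vertical above 0.35 rad)); the robot touches nothing.
It fails at once if a drawer or locking slide of the other two modules moved more than 10 mm (distance of any of union_front, union_tab, elbow_front, elbow_tab from where it was at the start of the episode above 0.01 m).
It fails at once if the drawer slammed: faster than 0.4 m/s (velocity of joint tee_drawer below -0.4 m/s).
It fails at once if the tee touched by the fingers (contact force between the fingers and tee above 0.5 N).
It fails at once if the tee lifted or taken out of its place in the drawer (more than 10 mm) (not (distance between tee and tee_seat below 0.01 m)).
It fails at once if a bystander pushed more than 15 mm, lifted, carried or tipped over (distance of any of plug_a, plug_b, nut, spanner, wrench, jar, bottle, mug from where it was at the start of the episode above 0.015 m or angle between any of plug_a, plug_b, jar, bottle, mug's own z axis and vertical above 0.35 rad).
It also fails if it takes over 48 s, if anything falls off the work surface, if the arm or the gripper's body presses on something with over 40 N, if the wrist force passes 120 N, or if a joint passes its speed limit or range.

## Working session

There is one attempt and no reset: what is moved stays moved. The work goes in short steps, Python scripts to look and compute and a tool call to move; the robot and the scene stay as the last step left them, time stands still between calls to the robot, and variables do not carry over. Pictures are saved under pics/ and viewed, and the job is handed in when it is done.

Besides the shell and the picture viewer there is one more tool, called after "Request:" in YAML: its name, and indented under it one key for each argument. apply_moves: Moves the arm, as the interface text tells. Its arguments: {"type":"object","properties":{"motion":{"type":"array"},"squeeze":{"type":"number"}},"required":["motion"]}

```bash
mkdir -p pics; cat > h.py <<'E'
import numpy as np, cv2
from station import manip
def snap(n,f):
    im=manip.snapshot(n); cv2.imwrite(f'pics/{f}.png',cv2.cvtColor(im,cv2.COLOR_RGB2BGR)); return im
def ray(c,px):
    K=np.array(c['intrinsics']);d=np.array(c['dist_coeffs']);E=np.array(c['extrinsics'])
    p=cv2.undistortPoints(np.array(px,float).reshape(-1,1,2),K,d).reshape(-1,2)
    D=np.c_[p[:,0],-p[:,1],-np.ones(len(p))]@E[:3,:3].T
    return E[:3,3],D
def onz(c,px,z):
    o,D=ray(c,px); return o+D*((z-o[2])/D[:,2])[:,None]
def proj(c,P):
    K=np.array(c['intrinsics']);d=np.array(c['dist_coeffs']);E=np.array(c['extrinsics'])
    q=(np.array(P,float).reshape(-1,3)-E[:3,3])@E[:3,:3]; q=q*[1,-1,-1]
    return cv2.projectPoints(q,np.zeros(3),np.zeros(3),K,d)[0].reshape(-1,2)
E
python3 - <<'E'
from h import *
snap('top','top0');snap('scene','scene0')
s=manip.sense();print(s['t'],s['tcp_pos'],s['tool_rot'],s['finger_gap'],s['force'])
for n in('top','scene'):
    c=manip.get_calibration(n);print(n,np.round(c['extrinsics'],3).tolist())
E
```

```text
0.1 [0.22142248 0.58377034 0.23044557] [ 0.69614935 -0.12781395  0.12730571 -0.69486181] 0.998429883957494 [ 0.07593782 -0.83501236 -0.13031291]
top [[0.001, 0.972, -0.236, 0.296], [-1.0, 0.002, 0.004, 0.016], [0.004, 0.236, 0.972, 1.433], [0.0, 0.0, 0.0, 1.0]]
scene [[0.02, -0.658, 0.753, 1.484], [1.0, 0.005, -0.023, -0.026], [0.011, 0.753, 0.658, 0.88], [0.0, 0.0, 0.0, 1.0]]
```

View pics/top0.png

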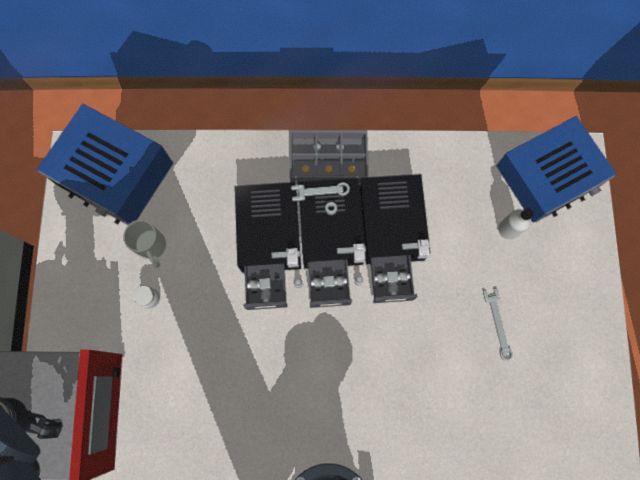

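View pics/scene0.png

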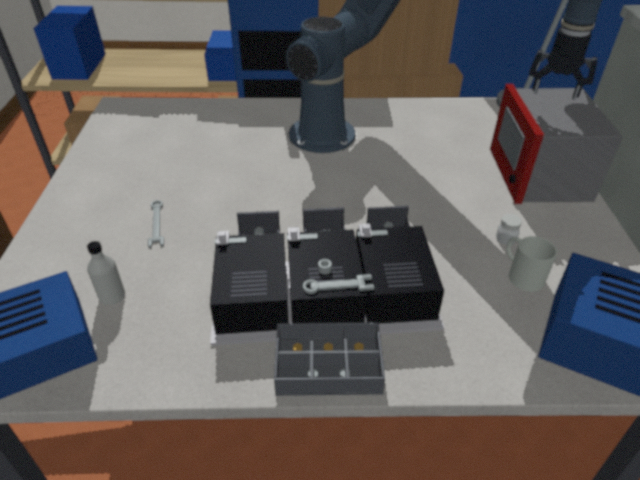

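```bash
python3 - <<'E'
from h import *
im=cv2.imread('pics/top0.png')
cv2.imwrite('pics/crop0.png',cv2.resize(im[225:320,230:440],None,fx=3.8,fy=3.8,interpolation=cv2.INTER_CUBIC))
E
```

```text
(no output)
```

View pics/crop0.png

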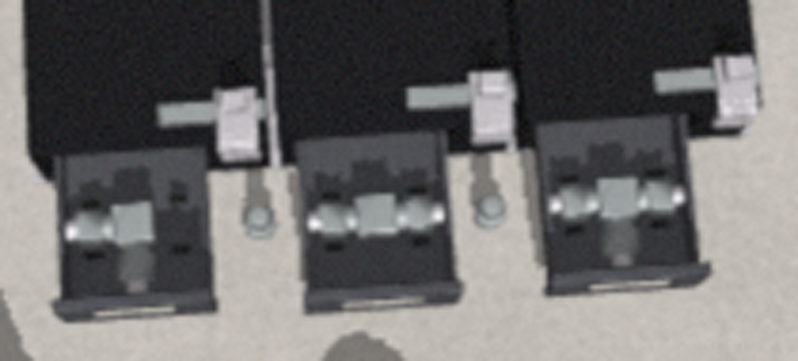

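```bash
python3 - <<'E'
from h import *
c=manip.get_calibration('top')
f=lambda L:[(a/3.8+230-.5,b/3.8+225-.5) for a,b in L]
print('front outer corners z.082',onz(c,f([(548,293),(705,283),(305,311),(460,300),(56,320),(215,311)]),.082).round(4).tolist())
print('tab',onz(c,f([(237,100),(490,83),(738,66)]),.123).round(4).tolist())
im=cv2.imread('pics/top0.png')
cv2.imwrite('pics/crop1.png',cv2.resize(im[230:305,355:435],None,fx=8,fy=8,interpolation=cv2.INTER_CUBIC))
E
```

```text
front outer corners z.082 [[0.4749, -0.1039, 0.082], [0.4811, -0.2014, 0.082], [0.4635, 0.0461, 0.082], [0.4705, -0.0495, 0.082], [0.4576, 0.1995, 0.082], [0.4634, 0.1016, 0.082]]
tab [[0.5875, 0.0877, 0.123], [0.5985, -0.0671, 0.123], [0.6095, -0.2199, 0.123]]
```

View pics/crop1.png

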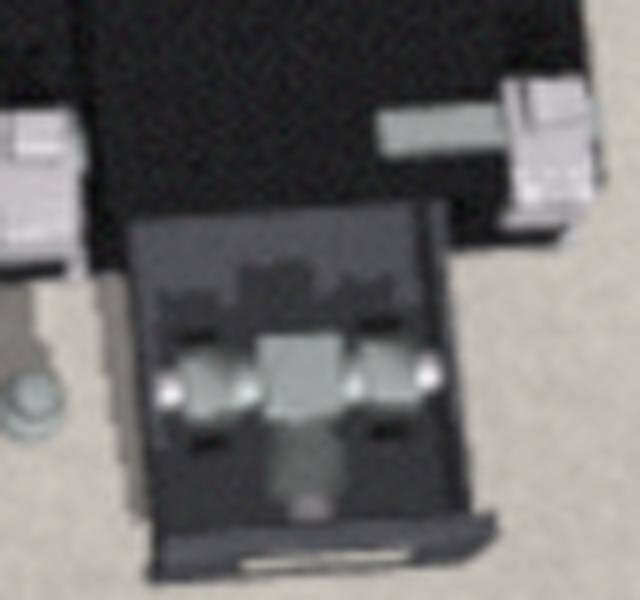

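```bash
python3 - <<'E'
from h import *
from scipy.spatial.transform import Rotation as R
s=manip.sense();M=R.from_quat(s['tool_rot']).as_matrix();print('cols tool axes in world\n',M.round(3))
for n in('top','scene'):
    c=manip.get_calibration(n);print(proj(c,[s['tcp_pos']]))
c=manip.get_calibration('top')
print(onz(c,[(120,355),(80,350),(106,475)],0.0).round(3)); print(onz(c,[(120,355),(80,350)],0.2).round(3))
snap('wrist','w0')
E
```

```text
cols tool axes in world
 [[ 0.935 -0.001  0.355]
 [-0.355 -0.002  0.935]
 [-0.    -1.    -0.002]]
[[ 42.5733847  414.78138556]]
[[552.50302804 100.06642757]]
[[0.352 0.513 0.   ]
 [0.363 0.614 0.   ]
 [0.072 0.526 0.   ]]
[[0.344 0.444 0.2  ]
 [0.354 0.53  0.2  ]]
```

View pics/w0.png

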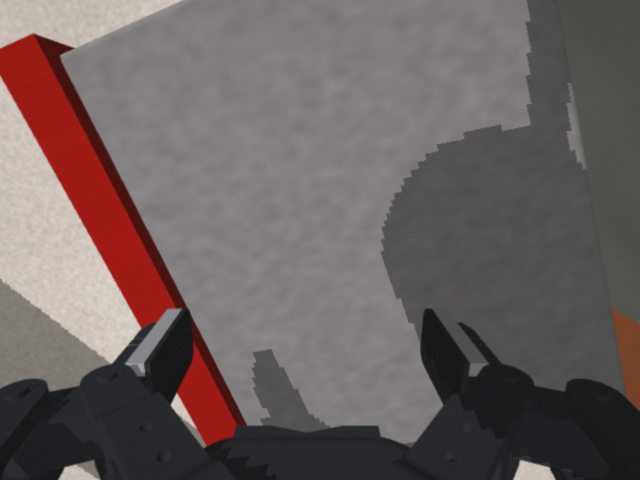

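Request:
apply_moves:
  motion:
    - [85,0,-2,0,0]
    - [85,0,-4,0,0]
    - [0,0,-4,0,0]
    - [0,5,-4,-3.5,-1]
    - [0,11,-4,-7.7,-2.5]
    - [0,11,-4,-7.7,-2.5]
    - [0,11,-4,-7.7,-2.5]
    - [0,11,-4,-7.7,-2.5]
    - [0,11,-4,-7.7,-2.5]
    - [0,11,-4,-7.7,-2.5]
    - [0,11,-4,-7.7,-2.5]
  squeeze: 40

```text
t: 1.52
tcp_pos: [0.449, 0.2492, 0.35]
tool_rot: [0.707, 0.024, -0.025, -0.706]
force: [0.3, -0.5, -0.4]
finger_gap: -0.003
```

Request:
apply_moves:
  motion:
    - [0,-0.6,0,-2,0]
    - [0,-1.2,0,-13.2,0]
    - [0,-1.2,0,-13.2,0]
    - [0,-1.2,0,-13.2,0]
    - [0,-1.2,0,-13.2,0]
    - [0,-1.2,0,-13.2,0]
    - [0,-1.2,0,-13.2,0]
    - [0,-1.2,0,-13.2,0]
    - [0,-1.2,0,-13.2,0]
    - [0,-1.2,0,-13.2,0]

```text
t: 2.78
tcp_pos: [0.4414, -0.1446, 0.3512]
tool_rot: [-0.706, -0.027, 0.027, 0.707]
force: [0.1, -0.1, -0.1]
finger_gap: -0.002
```

```bash
python3 - <<'E'
from h import *
from scipy.spatial.transform import Rotation as R
import json
s=manip.sense();M=R.from_quat(s['tool_rot']).as_matrix();print(s['tcp_pos'],'\n',M.round(4))
c=manip.get_calibration('wrist'); np.savez('pics/w1',**{k:np.array(v) for k,v in c.items()})
snap('wrist','w1')
yaw=np.radians(4);ex=np.array([np.cos(yaw),np.sin(yaw),0])
E
```

```text
[ 0.44136353 -0.14460274  0.35116948] 
 [[ 9.971e-01 -4.000e-04 -7.580e-02]
 [ 7.580e-02  7.000e-04  9.971e-01]
 [-3.000e-04 -1.000e+00  7.000e-04]]
```

View pics/w1.png

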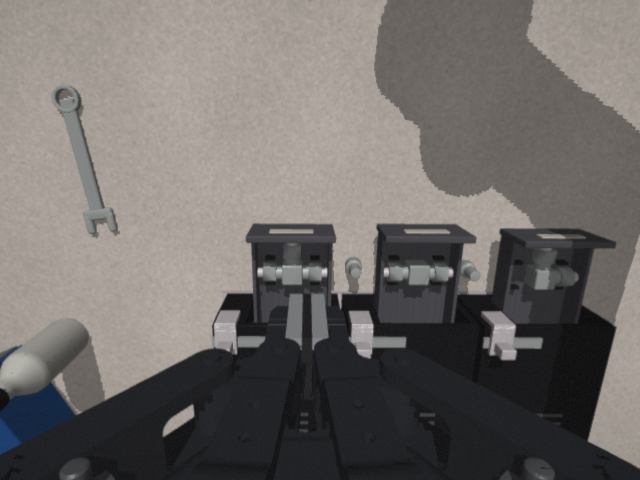

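```bash
python3 - <<'E'
from h import *
c=manip.get_calibration('wrist')
print(onz(c,[(248,227),(335,226),(376,226),(464,226),(499,231),(602,233)],.082).round(4))
print('plane .098 housing front edge',onz(c,[(228,295),(473,297)],.098).round(4))
im=cv2.imread('pics/w1.png')
cv2.imwrite('pics/crop2.png',cv2.resize(im[215:365,200:380],None,fx=4,fy=4,interpolation=cv2.INTER_CUBIC))
E
```

```text
[[ 0.4757 -0.2059  0.082 ]
 [ 0.4675 -0.1115  0.082 ]
 [ 0.4641 -0.067   0.082 ]
 [ 0.4569  0.0284  0.082 ]
 [ 0.4596  0.0675  0.082 ]
 [ 0.4534  0.1798  0.082 ]]
plane .098 housing front edge [[ 0.5504 -0.2231  0.098 ]
 [ 0.5325  0.0466  0.098 ]]
```

View pics/crop2.png

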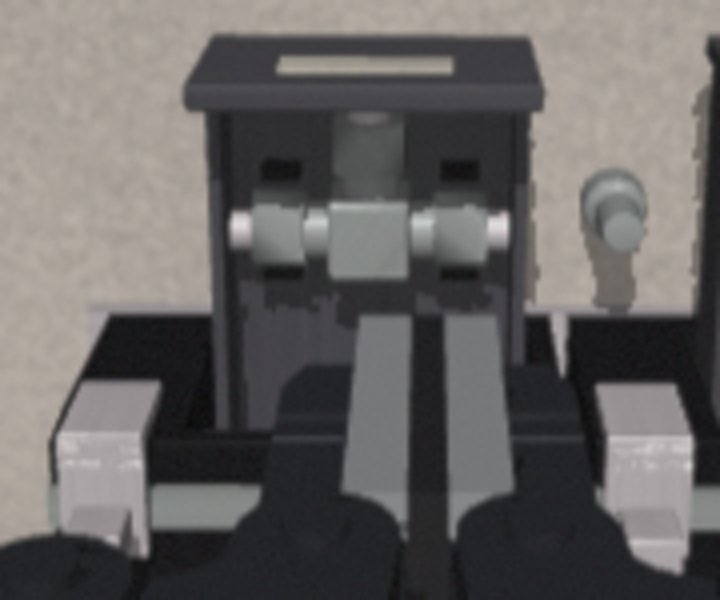

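```bash
python3 - <<'E'
from h import *
c=manip.get_calibration('wrist')
f=lambda L:[(a/4+200-.375,b/4+215-.375) for a,b in L]
P=onz(c,f([(187,84),(543,84)]),.082);print(P.round(4),np.linalg.norm(P[1]-P[0]), np.degrees(np.arctan2(-(P[1]-P[0])[0],(P[1]-P[0])[1])),P.mean(0).round(4))
print('housing edge',onz(c,f([(160,435),(270,435)]),.098).round(4))
print('foot front corners z.106',onz(c,f([(62,437),(150,437)]),.106).round(4))
print('tab top front edge',onz(c,f([(75,511),(130,511),(67,541),(122,541)]),.123).round(4))
E
```

```text
[[ 0.4856 -0.2073  0.082 ]
 [ 0.4782 -0.1101  0.082 ]] 0.09754779231745682 4.307290086811117 [ 0.4819 -0.1587  0.082 ]
housing edge [[ 0.5842 -0.2094  0.098 ]
 [ 0.5818 -0.1785  0.098 ]]
foot front corners z.106 [[ 0.5824 -0.2352  0.106 ]
 [ 0.5806 -0.211   0.106 ]]
tab top front edge [[ 0.5949 -0.2278  0.123 ]
 [ 0.5938 -0.2131  0.123 ]
 [ 0.6042 -0.2298  0.123 ]
 [ 0.6031 -0.215   0.123 ]]
```

Request:
apply_moves:
  motion:
    - [0,0,2,-0.35,0]
    - [0,0,4,-0.35,0]
    - [0,0,6,-0.35,0]
    - [0,0,8,-0.35,0]
    - [0,0,9,-0.35,0]
    - [0,0,9.6,-0.35,0]
    - [0,0,9.6,-0.35,0]
    - [0,0,9.6,-0.35,0]

```text
t: 3.82
tcp_pos: [0.4429, -0.1567, 0.064]
tool_rot: [0.707, 0.027, -0.026, -0.706]
force: [0.0, -0.2, 0.3]
finger_gap: -0.003
```

```bash
python3 - <<'E'
from h import *
snap('wrist','w2');snap('scene','s2')
a=cv2.imread('pics/w2.png');b=cv2.imread('pics/s2.png')[190:280,190:430]
b=cv2.resize(b,(640,240));cv2.imwrite('pics/c2.png',cv2.resize(np.vstack([a,b]),None,fx=.8,fy=.8))
E
```

```text
(no output)
```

View pics/c2.png

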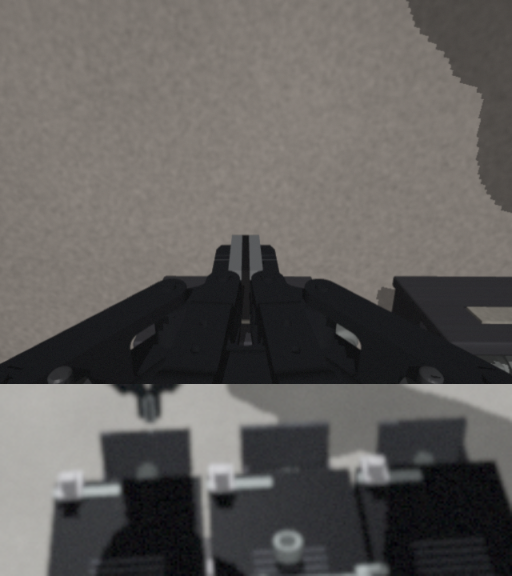

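Request:
apply_moves:
  motion:
    - [0,0.3,0,0,0]
    - [0,0.6,0,0,0]
    - [0,0.8,0,0,0]
    - [0,1.0,0,0,0]
    - [0,1.3,0,0,0]
    - [0,1.6,0,0,0]
    - [0,1.9,0,0,0]
    - [0,2.2,0,0,0]
    - [0,2.5,0,0,0]
    - [0,2.8,0,0,0]
    - [0,3.1,0,0,0]
    - [0,3.4,0,0,0]

```text
t: 5.42
tcp_pos: [0.5444, -0.1491, 0.0632]
tool_rot: [-0.707, -0.026, 0.026, 0.707]
force: [-1.1, -0.2, -0.4]
finger_gap: 0.0
```

```bash
python3 - <<'E'
from h import *
print(manip.sense()['force'])
snap('wrist','w3');snap('top','t3')
a=cv2.imread('pics/w3.png');b=cv2.imread('pics/t3.png')[225:320,230:440]
b=cv2.resize(b,(640,290));cv2.imwrite('pics/c3.png',cv2.resize(np.vstack([a,b]),None,fx=.75,fy=.75))
E
```

```text
[-1.08365639 -0.17723318 -0.40702689]
```

View pics/c3.png

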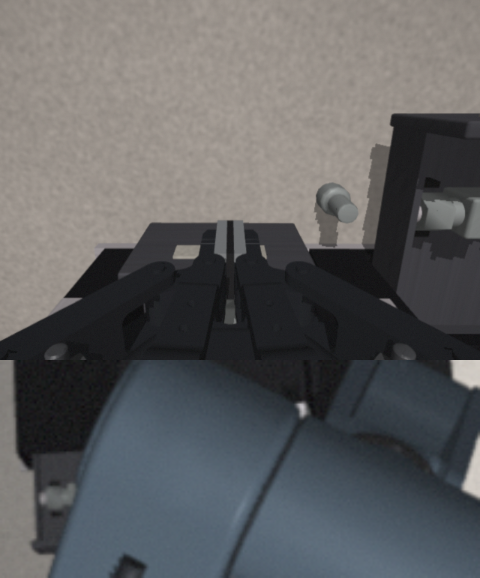

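Request:
apply_moves:
  motion:
    - [0,0.15,0,0,0]
    - [0,0.3,0,0,0]
    - [0,0.45,0,0,0]
    - [0,0.6,0,0,0]
    - [0,0.7,0,0,0]
    - [0,0.75,0,0,0]
    - [0,0.8,0,0,0]

```text
t: 6.4
tcp_pos: [0.5679, -0.1475, 0.0633]
tool_rot: [-0.707, -0.026, 0.026, 0.707]
force: [-1.3, -0.4, 0.8]
finger_gap: -0.001
```

Request:
apply_moves:
  motion:
    - [0,0.05,0,0,0]
    - [0,0.1,0,0,0]
    - [0,0.15,0,0,0]
    - [0,0.2,0,0,0]

```text
t: 6.9
tcp_pos: [0.5714, -0.1472, 0.0633]
tool_rot: [-0.706, -0.024, 0.028, 0.707]
force: [-9.6, -4.7, 5.6]
finger_gap: 0.002
```

```bash
python3 - <<'E'
from h import *
s=manip.sense();print(s['force'],s['ft_torque'])
snap('wrist','w4');snap('scene','s4')
a=cv2.imread('pics/w4.png')[200:];b=cv2.imread('pics/s4.png')[190:280,190:430]
b=cv2.resize(b,(640,240));cv2.imwrite('pics/c4.png',np.vstack([a,b]))
E
```

```text
[-9.63980176 -4.66238388  5.60583169] [-0.61371381  1.34912685 -0.04717054]
```

View pics/c4.png

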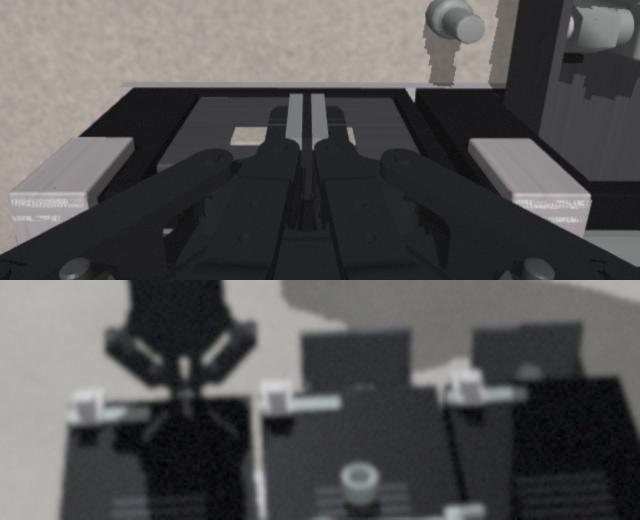

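Request:
apply_moves:
  motion:
    - [0,-0.4,0,0,0]
    - [0,-1.2,0,0,0]
    - [0,-2.2,0,0,0]
    - [0,-2.2,-2,0,0]
    - [0,-2.2,-4,0,0]
    - [0,-2.2,-6,0,0]
    - [0,-2.2,-6,0,0]
    - [0,-2.2,-6,0,0]

```text
t: 8.0
tcp_pos: [0.5077, -0.1515, 0.2431]
tool_rot: [-0.707, -0.026, 0.026, 0.707]
force: [-0.6, 0.1, 0.1]
finger_gap: 0.004
```

```bash
python3 - <<'E'
from h import *
s=manip.sense();print(s['force'],s['tcp_pos'])
snap('wrist','w5')
a=cv2.imread('pics/w5.png')[200:,150:470];cv2.imwrite('pics/c5.png',cv2.resize(a,None,fx=2.1,fy=2.1,interpolation=cv2.INTER_CUBIC))
E
```

```text
[-0.57264581  0.1491184   0.13654564] [ 0.50772958 -0.15147285  0.24309639]
```

View pics/c5.png

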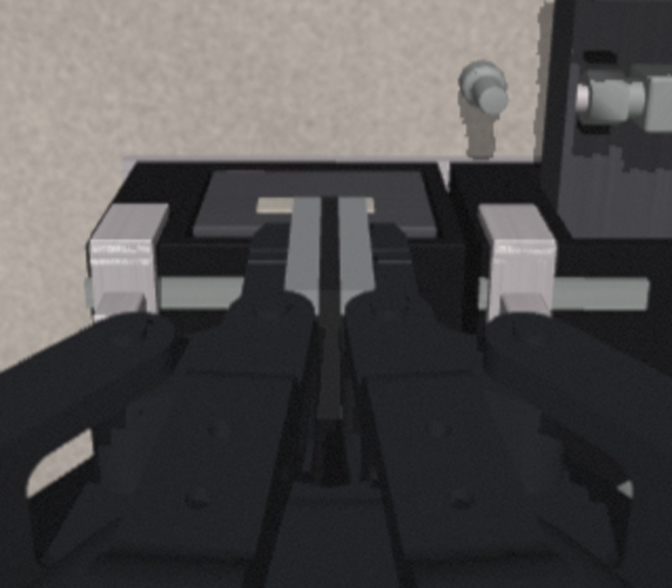

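```bash
python3 - <<'E'
from h import *
c=manip.get_calibration('wrist')
f=lambda L:[(a/2.1+150-.26,b/2.1+200-.26) for a,b in L]
y=np.radians(4.2);ex=np.array([np.cos(y),np.sin(y),0]);ey=np.array([-np.sin(y),np.cos(y),0])
for n,L,z in [('drawer top',[(195,236),(437,236)],.082),('drawer bottom',[(213,171),(420,171)],.020),('housing edge',[(180,243),(460,242),(600,239)],.098),('housing bottom',[(137,163),(436,163)],.008),('foot front',[(92,240),(156,241)],.106),('tab top front',[(105,294),(145,293)],.123),('uni foot',[(488,240),(555,240)],.106)]:
    P=onz(c,f(L),z);print(n,P.round(4).tolist(),'base x,y',(P@ex).round(4),(P@ey).round(4))
E
```

```text
drawer top [[0.5879, -0.1996, 0.082], [0.5808, -0.1016, 0.082]] base x,y [0.5717 0.5718] [-0.2421 -0.1438]
drawer bottom [[0.5845, -0.2008, 0.02], [0.5773, -0.1021, 0.02]] base x,y [0.5682 0.5683] [-0.2431 -0.1441]
housing edge [[0.5832, -0.203, 0.098], [0.575, -0.0953, 0.098], [0.5698, -0.0417, 0.098]] base x,y [0.5668 0.5665 0.5652] [-0.2452 -0.1372 -0.0833]
housing bottom [[0.5879, -0.2398, 0.008], [0.5772, -0.0929, 0.008]] base x,y [0.5688 0.5689] [-0.2822 -0.1349]
foot front [[0.5802, -0.2346, 0.106], [0.5789, -0.2107, 0.106]] base x,y [0.5615 0.5619] [-0.2764 -0.2525]
tab top front [[0.5924, -0.2253, 0.123], [0.591, -0.211, 0.123]] base x,y [0.5743 0.5739] [-0.2681 -0.2537]
uni foot [[0.5695, -0.0867, 0.106], [0.5677, -0.0617, 0.106]] base x,y [0.5616 0.5617] [-0.1282 -0.1031]
```

```bash
python3 - <<'E'
from h import *
from scipy.spatial.transform import Rotation as R
s=manip.sense();M=R.from_quat(s['tool_rot']).as_matrix();print(M.round(4))
y=np.radians(4.2);ex=np.array([np.cos(y),np.sin(y),0]);ey=np.array([-np.sin(y),np.cos(y),0])
T=ex*.590+ey*-.305;T[2]=.111;print(T,(T-s['tcp_pos'])@M/.03)
c=manip.get_calibration('top');print('bottle',onz(c,[(510,233)],0),onz(c,[(526,214)],.15))
E
```

```text
[[ 0.9973 -0.0018 -0.0734]
 [ 0.0735  0.0014  0.9973]
 [-0.0017 -1.      0.0015]]
[ 0.61075319 -0.26097038  0.111     ] [ 3.18169585  4.35976303 -3.90628025]
bottle [[ 0.6628823  -0.46664416  0.        ]] [[ 0.67027285 -0.45745055  0.15      ]]
```

Bottle is about 200 mm away from the target. Move over to the right of the tab, then down to just above it.

Request:
apply_moves:
  motion:
    - [0,1,0,-1.3,0]
    - [0,2,0,-2.6,0]
    - [0,3.2,0,-3.9,0]
    - [0,3.2,0,-3.9,0]
    - [0,3.2,1,-3.9,0]
    - [0,3.2,2.2,-3.9,0]
    - [0,3.2,3.2,-3.9,0]
    - [0,3.2,3.9,-3.9,0]
    - [0,3.2,4.3,-3.9,0]
    - [0,3.2,4.3,-3.9,0]
    - [0,3.2,4.3,-3.9,0]

```text
t: 9.43
tcp_pos: [0.6128, -0.2617, 0.115]
tool_rot: [0.707, 0.026, -0.026, -0.706]
force: [0.1, -0.6, 0.1]
finger_gap: 0.004
```

```bash
python3 - <<'E'
from h import *
s=manip.sense();print(s['force'],s['tcp_pos'])
snap('wrist','w6');snap('scene','s6')
a=cv2.imread('pics/w6.png')[200:];b=cv2.imread('pics/s6.png')[190:290,180:420]
b=cv2.resize(b,(640,267),interpolation=cv2.INTER_CUBIC);cv2.imwrite('pics/c6.png',np.vstack([a,b]))
E
```

```text
[ 0.05313569 -0.58268265  0.07023015] [ 0.6127773  -0.26167681  0.1149744 ]
```

View pics/c6.png

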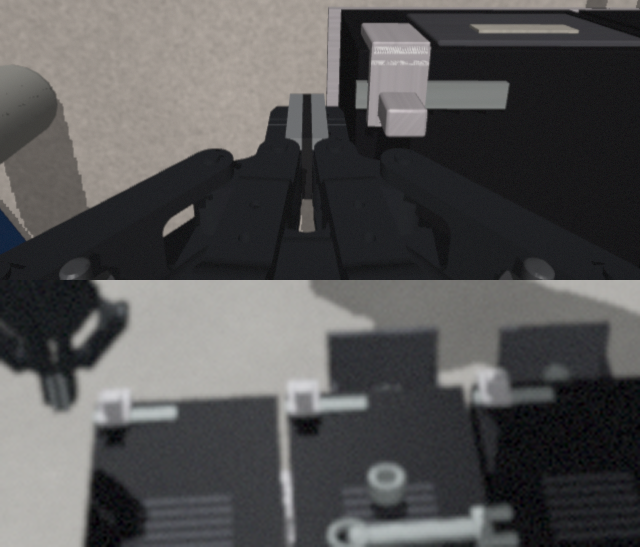

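Request:
apply_moves:
  motion:
    - [0,0,0.13,0,0]
    - [0,0,0.13,0.2,0]
    - [0,0,0.13,0.4,0]
    - [0,0,0.13,0.55,0]
    - [0,0,0.13,0.7,0]
    - [0,0,0.13,0.85,0]
    - [0,0,0.13,1.0,0]
    - [0,0,0.13,1.1,0]
    - [0,0,0.13,1.2,0]

```text
t: 10.65
tcp_pos: [0.6098, -0.2256, 0.1105]
tool_rot: [0.707, 0.026, -0.026, -0.707]
force: [-0.4, -1.4, -0.5]
finger_gap: -0.004
```

```bash
python3 - <<'E'
from h import *
snap('wrist','w7');snap('scene','s7')
a=cv2.imread('pics/w7.png')[200:];b=cv2.imread('pics/s7.png')[190:290,180:420]
b=cv2.resize(b,(640,267),interpolation=cv2.INTER_CUBIC);cv2.imwrite('pics/c7.png',np.vstack([a,b]))
E
```

```text
(no output)
```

View pics/c7.png

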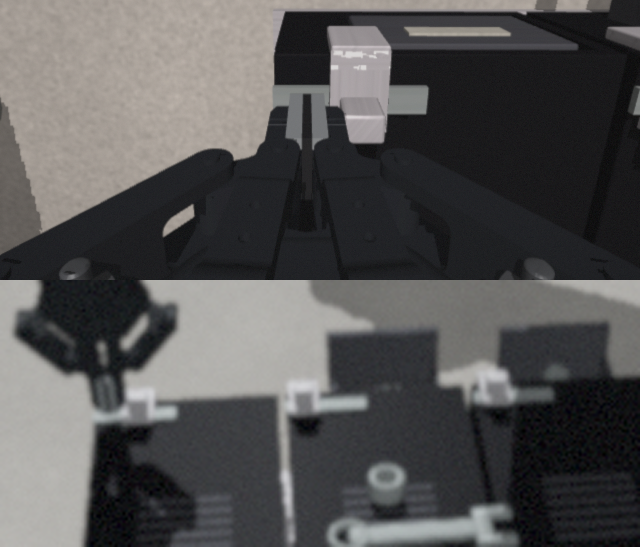

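Request:
apply_moves:
  motion:
    - [0,0,0,0.1,0]
    - [0,0,0,0.2,0]
    - [0,0,0,0.3,0]
    - [0,0,0,0.4,0]
    - [0,0,0,0.45,0]
    - [0,0,0,0.5,0]

```text
t: 11.5
tcp_pos: [0.6087, -0.2107, 0.1104]
tool_rot: [0.707, 0.026, -0.026, -0.707]
force: [0.4, -3.0, 0.3]
finger_gap: 0.001
```

Request:
apply_moves:
  motion:
    - [0,0,0,0.1,0]
    - [0,0,0,0.2,0]
    - [0,0,0,0.25,0]
    - [0,0,0,0.3,0]

```text
t: 12.0
tcp_pos: [0.609, -0.2097, 0.1109]
tool_rot: [0.712, 0.028, -0.026, -0.702]
force: [-2.3, -21.9, -4.2]
finger_gap: -0.002
```

Request:
apply_moves:
  motion:
    - [0,0,0,-0.2,0]
    - [0,0,0,-1,0]
    - [0,0,-1,-1,0]
    - [0,-1,-3,-0.5,0]
    - [0,-2,-4.5,0,0]
    - [0,-3,-5,0.5,0]
    - [0,-3,-5,0.5,0]
    - [0,-3,-5,0.5,0]

```text
t: 13.0
tcp_pos: [0.5176, -0.1938, 0.2604]
tool_rot: [-0.707, -0.026, 0.026, 0.707]
force: [0.2, 0.0, 0.1]
finger_gap: -0.005
```

```bash
python3 - <<'E'
from h import *
s=manip.sense();print(s['force'],s['tcp_pos'])
snap('wrist','w8');snap('scene','s8')
a=cv2.imread('pics/w8.png')[200:,100:500];cv2.imwrite('pics/c8.png',cv2.resize(a,None,fx=2,fy=2,interpolation=cv2.INTER_CUBIC))
b=cv2.imread('pics/s8.png')[190:290,180:420];cv2.imwrite('pics/c8s.png',cv2.resize(b,None,fx=3,fy=3,interpolation=cv2.INTER_CUBIC))
E
```

```text
[0.18585557 0.03493238 0.10367908] [ 0.51764753 -0.19382172  0.26035489]
```

View pics/c8.png

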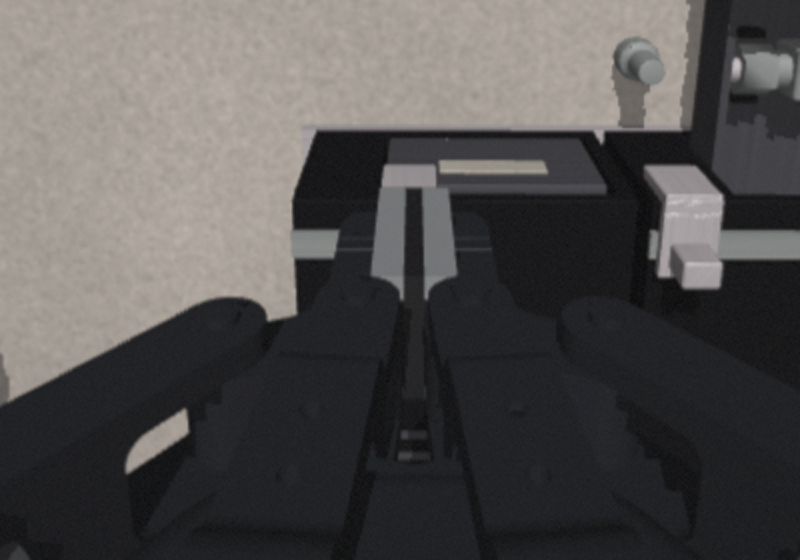

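View pics/c8s.png

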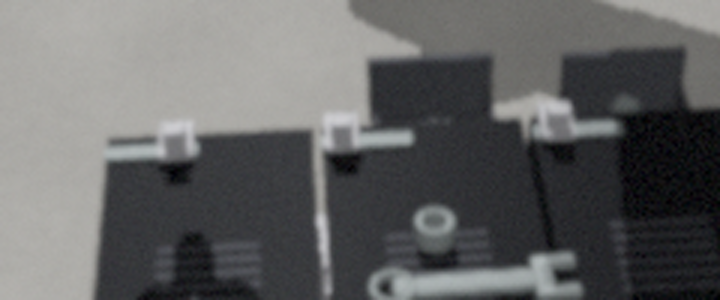

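Request:
apply_moves:
  motion:
    - [0,-0.5,-0.5,1,0]
    - [0,-0.5,-0.5,2.5,0]
    - [0,-0.5,-0.5,2.5,0]
    - [0,-0.5,-0.5,2.5,0]

```text
t: 13.6
tcp_pos: [0.4974, -0.1202, 0.2748]
tool_rot: [0.707, 0.026, -0.026, -0.707]
force: [-0.3, 0.0, 0.6]
finger_gap: -0.002
```

```bash
python3 - <<'E'
from h import *
snap('wrist','w9')
a=cv2.imread('pics/w9.png')[200:350,100:400];cv2.imwrite('pics/c9.png',cv2.resize(a,None,fx=2.6,fy=2.6,interpolation=cv2.INTER_CUBIC))
E
```

```text
(no output)
```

View pics/c9.png

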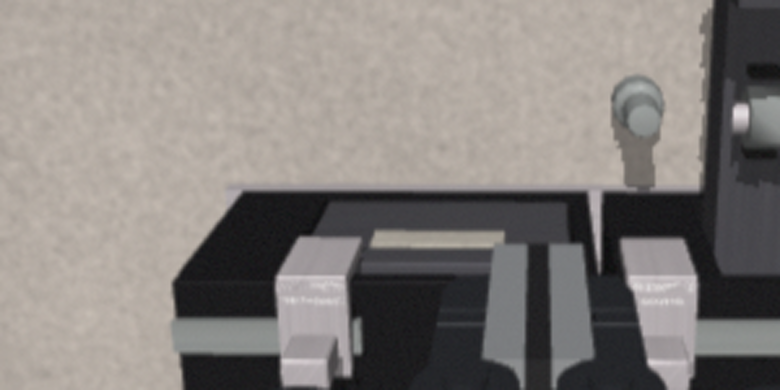

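```bash
python3 - <<'E'
from h import *
c=manip.get_calibration('wrist')
f=lambda L:[(a/2.6+100-.31,b/2.6+200-.31) for a,b in L]
y=np.radians(4.2);ex=np.array([np.cos(y),np.sin(y),0]);ey=np.array([-np.sin(y),np.cos(y),0])
for n,L,z in [('drawer top a',[(400,262)],.082),('drawer top b',[(400,272)],.082),('drawer bottom',[(325,203),(568,203)],.020),('housing edge',[(200,282),(400,280)],.098),('housing bottom',[(240,192),(590,192)],.008),('foot front',[(279,278),(350,278)],.106),('uni foot',[(628,277),(696,277)],.106)]:
    P=onz(c,f(L),z);print(n,'base x,y',(P@ex).round(4),(P@ey).round(4))
a=cv2.imread('pics/w9.png')[270:315,195:300];cv2.imwrite('pics/c10.png',cv2.resize(cv2.convertScaleAbs(a,alpha=1.8),None,fx=7.5,fy=7.5,interpolation=cv2.INTER_NEAREST))
E
```

```text
drawer top a base x,y [0.5688] [-0.2063]
drawer top b base x,y [0.5727] [-0.2064]
drawer bottom base x,y [0.5703 0.5703] [-0.246  -0.1439]
housing edge base x,y [0.5689 0.5682] [-0.2733 -0.2042]
housing bottom base x,y [0.5699 0.5699] [-0.2851 -0.1341]
foot front base x,y [0.5636 0.5636] [-0.2436 -0.2197]
uni foot base x,y [0.5633 0.5633] [-0.1262 -0.1034]
```

View pics/c10.png

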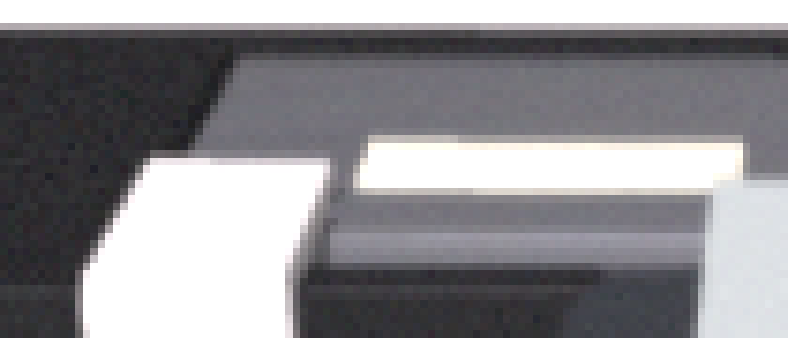

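```bash
python3 - <<'E'
from h import *
print(manip.sense()['t']);print(manip.sign_off())
E
```

```text
13.65
the job is handed in; nothing more can be done
None
```

The tee fitting was in the robot's right-hand drawer. I pushed that drawer shut with closed fingertips, then pushed its locking tab to the left until it stopped. I handed the job in at 13.65 s; no verdict is reported.

**Drawer:** the force rose to about 10 N at the stop. In the last wrist picture the drawer face lies within about 1 mm of the housing face.

**Lock:** the force rose to about 22 N at the stop, against about 2 N of friction. The pictures show the tab moved about 32 to 33 mm and the tongue in front of the drawer. This travel is short of the full 36 mm, but the slide may have started up to 6 mm across. I take the stop force as showing it is fully locked.

**Not checked:** I did not measure the bystanders and other modules at the end. The fingers stayed clear of them. In the last pictures the other two drawers, their locks, the nut, the spanner and the one plug in view look unmoved. I did not check the wrench, jar, bottle, mug or second plug at the end, and the tee cannot be seen inside the shut drawer.

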